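# Set the rivet in a wooden stock tag with the bench press

## Robot

A 6-joint arm with a two-finger parallel gripper is mounted at the origin on the work surface. World frame = base frame: x ahead of the robot, y to its left, z up, the work surface at z = 0. Lengths are in m, angles in degrees, forces in N, time in s.
With the tool pointing down it reaches from about 0.375 to 0.75 m from the base axis. Payload 9 kg.
Tool frame: the origin (TCP) lies where the fingers leave the gripper's body, on its centre line; the fingertips stand 73 mm ahead of it and the grasp point (between the pads) lies 54 mm ahead of it (robot.tip_reach is the distance from the TCP to the fingertips, in m); z points along the fingers, y is the direction in which the jaws open and shut (so a half turn about z gives the same grasp; the last joint's range is limited). The gripper opens to 85 mm and grips with 20 to 120 N. Pads are 22 mm wide; open, the fingers measure 114 mm over their backs; the gripper's body (76 mm by 85 mm) begins 54 mm behind the grasp point. The pads swing forward as they close: fully open they stand 13 mm farther back than shut.
Start: joints at [-75.671, 5.964, 5.575, 89.605, 0, 77.527], TCP at [0.271, -0.536, 0.304] pointing down, gripper open.
Joint ranges: [-171.21, 171.21], [-48.23, 106.86], [-62.78, 66.21], [-105.2, 120.99], [-86.42, 89.51], [-180, 180]. Speed limits (degrees/s): [127.2, 127.2, 147.25, 180, 180, 180].

## Interface

Orientations are given as [roll, pitch, yaw] about the fixed x, y, z axes, in that order (R = Rz(yaw) Ry(pitch) Rx(roll)).
In Python, from plant import robot gives the robot as it stands. Calls block until the motion is done:
- robot.move_pose(position, orientation): joint-space move of the TCP to a pose.
- robot.line_to(position, vel=0.15, rotation=None, guard=None): straight line of the TCP; rotation=None keeps the orientation; vel is the mean speed in m/s. With guard (N) it stops when the force on the tool has changed by that much, and returns True; else False.
- robot.goto_joints(angles): joint-space move.
- robot.set_gripper(opening): finger opening in m; the grip force is fixed at half the most; returns when the fingers have stopped.
- robot.pause(seconds).
- robot.ik(position, orientation): joint angles nearest the present ones, or None.
- robot.observe(): the state.
- robot.grab_frame(name): name is "side" or "top"; returns the picture (480x640x3 uint8, blue, green, red); there is no depth.
- robot.get_calibration(name): a dict with "vertical_fov" (degrees; the focal length in pixels is half the picture's height over the tangent of half this angle, whatever the lens; pixels are square), "cx", "cy" (the principal point, pixels), "rvec" (rotation vector, rad) and "tvec" (3), from world to camera coordinates, as OpenCV has them. Camera axes: x right, y down, z forward; pixel columns grow to the right and rows downward; lengths in m; the calibration is good to about 2 mm. A picture is of the moment at which its call begins. get_calibration takes no time and is no camera call.
A pose or a line that the arm cannot do raises robot.IKError and nothing moves.
- robot.job_done(): hands the job in, once; it reports no verdict.
The state is a dict: "time": time; "q": joint angles; "qvel": joint speeds; "joint_torque": joint torques, N m; "tool_pos": TCP position; "tcp_rot": TCP orientation; "ft_force": force on the tool from outside, world axes, zero at the start; "torque": the same for the moment, N m; "gripper_width": finger opening in m.
Only numpy, scipy, OpenCV 4.12 (cv2) and the standard library are available. Lean on these libraries where they do the work, as an engineer would, in place of code of your own. Each camera call takes 0.05 s, during which the arm holds its last target.

## Task

Lay the loose white wooden tag, brass rivet head up, flat in the carriage pocket of the green bench press, then push the carriage fully home under the plunger. Press the black plunger knob down past its soft first stop to the firm second stop, so that the rivet is driven flush, keep it there a moment without leaning harder on it (more than 22 N cracks the tag), then let the plunger come right up again, leaving the tag in the pocket under the press and the jar, dish and screwdriver where they are.

Things in the scene. Friction and masses are not known exactly. Their poses are not given: they have to be found in the camera images.
- press: Green fixed C-shaped bench press. Origin on the plunger's axis, at the underside of the bed, which stands on levelling feet 0 to 10 mm above the table (differs each time); all press heights count from this origin. +x: the way the carriage slides home. In mm: bed x -175 to 95, 90 wide, 15 high; column x 50 to 95, to z 145; head x -28 to 95, 56 wide, z 82 to 137.
- carriage (a joint): Steel carriage, position in m along press +x: 0 = fully out, 0.120 = home against its end stop, pocket exactly under the plunger. Starts between 0 and 0.025. Drags with about 2.5 N of friction and stays where it is left.
- pocket (a point): Centre of the pocket floor on the carriage (27 mm above the press's origin), x and z axes as the press's. Pocket 70 (x) by 42 (y) mm, edged by lips 5 mm thick and 6 mm high; the lips of the two long sides have a gap 34 mm wide in the middle, for fingertips. When the carriage is at 0 it is 120 mm from the plunger's axis.
- carriage_grip (a point): Centre of the red upright grip fin of the carriage, 95 mm from the pocket centre on the press -x side. The fin is 12 mm thick (y), 24 mm long (x), and stands 36 mm above the carriage's plate, top 14 mm above this point, 63 mm above the press's origin. It can be pinched across y from above or pushed along +x.
- tag_center (a point): Centre (half-way up) of the loose wooden tag: 64 (x) by 36 (y) by 12 (z) mm, 40 g, painted white, a brass eyelet at each end, and in the middle the brass rivet head standing proud of the top (z) face. It lies flat on the table, rivet up; either way round fits the pocket. Grip it across the 36 mm.
- rivet (a joint): How far the rivet is driven into the tag, m: 0 = head (14 mm across) 5 mm proud of the tag, 0.005 = flush. It slides at about 6 N and stays.
- ram (a joint): Downward travel of the plunger's foot (steel, 24 mm across), m: 0 = up, foot 56 mm above the press's origin, range to 0.021. Soft return spring: 2 N at the top, growing 0.25 N per mm. With the seated tag below, the foot meets the proud rivet at 0.012 (first stop, about 5 N on the knob) and the tag's face at 0.017.
- collar (a joint): Further travel of the knob relative to the foot, m, through the stiff second spring: it stays 0 until about 8 N on the knob, then grows 1 mm per 6 N, to 0.0035. The rivet sinks at about 11 to 12.5 N; with the foot on the tag's face the knob is at its second stop, firm: aim for 16 to 19 N (collar 0.0013 to 0.0018). Above 22 N on the knob the tag cracks.
- knob: Black round plunger knob, 44 mm across, 27 mm tall, flat top 40 mm across; origin at the centre of its underside, on the plunger's axis; moves down with ram plus collar travel. Press it straight down on its top with closed fingers.
- knob_top (a point): Centre of the knob's flat top; 195 mm above the press's origin when the plunger is up.
- jar: Bystander: glass jar with steel lid, 52 mm across, 65 tall; origin centre of underside.
- dish: Bystander: small blue ceramic dish, 76 mm across, 30 tall; origin centre of underside.
- screwdriver: Bystander: screwdriver with wooden handle, 170 mm long, lying along its x axis; origin under its middle.
Things that resemble listed ones, but are neither listed nor needed, are in the scene too. What is shaped like the part that bears tag_center but pink or red is not meant.

How it is judged (in metres and radians):
On the way, in this order (a step that is already met when the one before it is completed fails the run):
1. the tag lies flat in the carriage pocket, rivet still proud, let go (horizontal distance between tag_center and pocket below 0.0055 m and z of tag_center in the frame of pocket between 0.003 and 0.0085 m and angle between tag_center's own z axis and vertical below 0.08 rad and value of joint rivet below 0.002 m and value of joint carriage below 0.1 m and contact force between the fingers and tag below 0.2 N), for 0.2 s.
2. the carriage is fully home under the plunger with the tag in its pocket, the rivet still proud (horizontal distance between tag_center and pocket below 0.0055 m and z of tag_center in the frame of pocket between 0.003 and 0.0085 m and angle between tag_center's own z axis and vertical below 0.08 rad and value of joint rivet below 0.002 m and value of joint carriage above 0.115 m and value of joint ram below 0.003 m), for 0.1 s.
3. the knob is pressed to the second stop and kept there a moment: rivet driven, stiff spring taken up by at least 1 mm (14 N) (value of joint carriage above 0.115 m and value of joint rivet above 0.004 m and value of joint ram above 0.0155 m and value of joint collar above 0.001 m), for 0.2 s.
At the end, for the whole second after the job is handed in: The tag lies flat in the pocket (centre within 5.5 mm, tilt under 0.08 rad) at rest, the carriage is home (over 115 mm), the rivet is driven (over 4 mm of 5), and the plunger is up again (ram under 2 mm, collar under 0.7 mm) (horizontal distance between tag_center and pocket below 0.0055 m and z of tag_center in the frame of pocket between 0.003 and 0.0085 m and angle between tag_center's own z axis and vertical below 0.08 rad and value of joint carriage above 0.115 m and value of joint rivet above 0.004 m and value of joint ram below 0.002 m and value of joint collar below 0.0007 m and linear speed of tag below 0.02 m/s); the robot touches nothing.
It fails at once if more than 22 N on the plunger knob (the tag cracks) (contact force between knob and anything else above 22 N).
It fails at once if the jar is moved more than 20 mm (distance of jar from where it was at the start of the episode above 0.02 m).
It fails at once if the screwdriver is moved more than 20 mm (distance of screwdriver from where it was at the start of the episode above 0.02 m).
It fails at once if the dish is moved more than 20 mm (distance of dish from where it was at the start of the episode above 0.02 m).
It also fails if it takes over 70 s, if anything falls off the work surface, if the arm or the gripper's body presses on something with over 40 N, if the wrist force passes 120 N, or if a joint passes its speed limit or range.

## Working session

There is one attempt and no reset: what is moved stays moved. The work goes in short steps, each a Python script; the robot and the scene stay as the last script left them, time stands still between calls to the robot, and variables do not carry over. Pictures are saved under pics/ and viewed, and the job is handed in when it is done.

```bash
ls; mkdir -p pics
python3 - <<'E'
from plant import robot
import cv2
for n in("side","top"):
    cv2.imwrite(f"pics/{n}0.png",robot.grab_frame(n)); print(n,robot.get_calibration(n))
o=robot.observe();print(o)
E
```

```text
pics
side {'vertical_fov': 53.35843992258787, 'cx': 317.81539295194244, 'cy': 242.78367422781633, 'rvec': array([ 2.15064656, -0.12311167,  0.06832595]), 'tvec': array([-0.57418639,  0.09611964,  1.10310241])}
top {'vertical_fov': 48.96385619106643, 'cx': 324.4888983510829, 'cy': 241.6162308771282, 'rvec': array([ 2.16905698, -2.16959246,  0.08193333]), 'tvec': array([-0.11353084,  0.55419388,  1.22074778])}
{'time': 0.1, 'q': array([-7.56696648e+01,  5.99759209e+00,  5.53201467e+00,  8.96062116e+01,
        2.56360752e-04,  7.75265966e+01]), 'qvel': array([ 0.17191172, -0.17743769,  0.10801892,  0.02007139, -0.08472503,
        0.0432566 ]), 'joint_torque': array([ 6.63088824e-03, -5.58199203e+01,  5.04728365e+01,  1.27102368e-02,
       -1.70808917e-04,  2.16517441e-05]), 'tool_pos': array([ 0.27051411, -0.53531129,  0.30318037]), 'tcp_rot': array([-1.79929961e+02, -1.57557643e-02,  2.68037289e+01]), 'ft_force': array([1.06545735e+00, 5.12802415e-02, 8.15155063e-04]), 'torque': array([-0.03942884, -0.00128658, -0.00432115]), 'gripper_width': 0.08534413582828018}
```

View pics/top0.png

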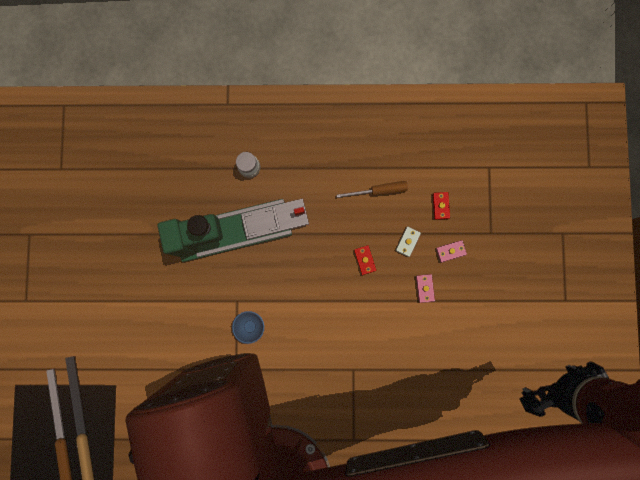

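View pics/side0.png

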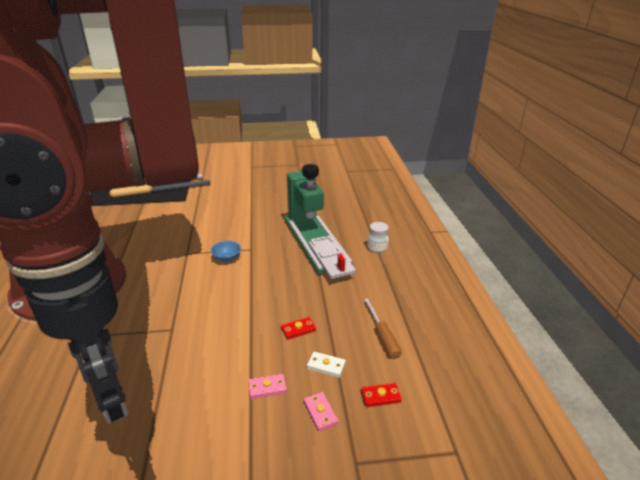

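```bash
cat > h.py <<'E'
import numpy as np, cv2
from plant import robot
def cam(n):
    c=robot.get_calibration(n);f=240/np.tan(np.radians(c['vertical_fov']/2))
    R=cv2.Rodrigues(c['rvec'])[0]
    return np.array([[f,0,c['cx']],[0,f,c['cy']],[0,0,1]]),R,c['tvec'].reshape(3)
def pix(n,P):
    K,R,t=cam(n); p=(R@np.atleast_2d(P).T+t[:,None]); p=K@p; return (p[:2]/p[2]).T
def onz(n,uv,z):
    K,R,t=cam(n); C=-R.T@t; d=R.T@np.linalg.inv(K)@np.array([uv[0],uv[1],1.]); return C+d*(z-C[2])/d[2]
def tri(u1,u2):
    A=[];b=[]
    for n,uv in(("top",u1),("side",u2)):
        K,R,t=cam(n);C=-R.T@t;d=R.T@np.linalg.inv(K)@np.array([uv[0],uv[1],1.]);d/=np.linalg.norm(d)
        M=np.eye(3)-np.outer(d,d);A.append(M);b.append(M@C)
    A=np.vstack(A);b=np.hstack(b);x=np.linalg.lstsq(A,b,rcond=None)[0];return x,np.linalg.norm(A@x-b)
def crop(img,x0,y0,x1,y1,k,name):
    c=cv2.resize(img[y0:y1,x0:x1],None,fx=k,fy=k,interpolation=cv2.INTER_CUBIC)
    for x in range((x0+9)//10*10,x1,10):
        cv2.line(c,((x-x0)*k,0),((x-x0)*k,6),(255,255,255),1);cv2.putText(c,str(x),((x-x0)*k,16),0,.35,(255,255,255))
    for y in range((y0+9)//10*10,y1,10):
        cv2.line(c,(0,(y-y0)*k),(6,(y-y0)*k),(255,255,255),1);cv2.putText(c,str(y),(8,(y-y0)*k+4),0,.35,(255,255,255))
    cv2.imwrite("pics/"+name,c)
E
python3 - <<'E'
from h import *
t=cv2.imread("pics/top0.png");s=cv2.imread("pics/side0.png")
crop(t,150,190,320,270,4,"c_t1.png");crop(t,350,210,450,310,6,"c_t2.png");crop(s,270,150,400,290,4,"c_s1.png");crop(s,240,340,410,440,4,"c_s2.png")
for n in("top","side"):
    K,R,tt=cam(n);print(n,-R.T@tt)
E
```

```text
top [ 0.44342196 -0.13056595  1.26355639]
side [ 0.4696423  -0.92835782  0.68800566]
```

View pics/c_t1.png

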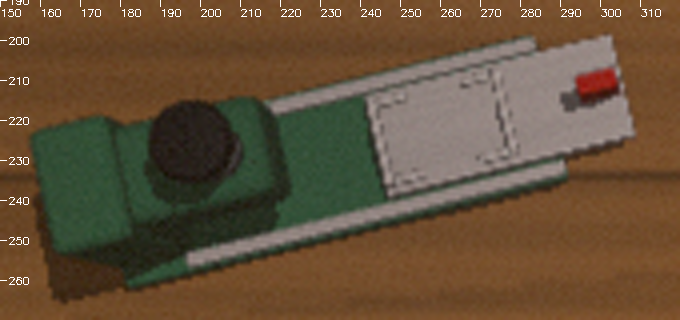

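View pics/c_t2.png

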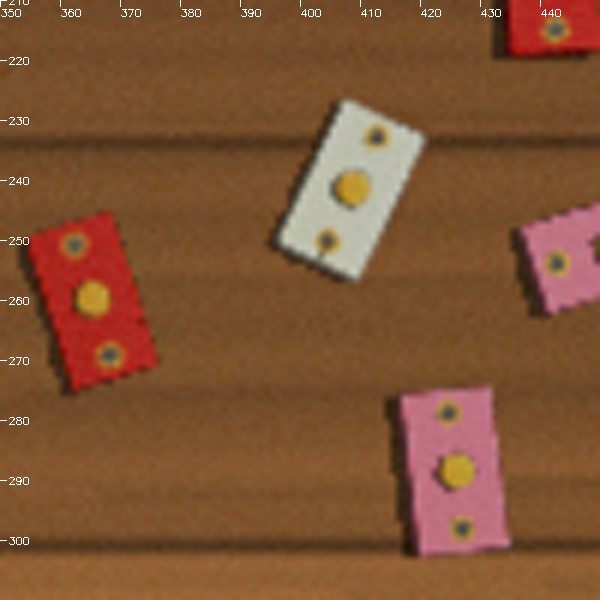

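View pics/c_s1.png

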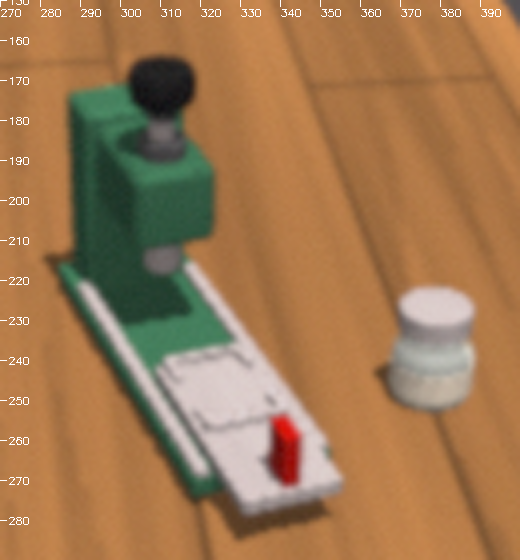

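View pics/c_s2.png

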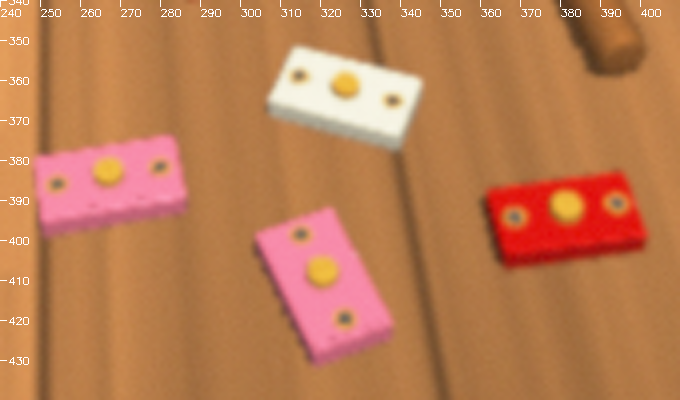

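Run:
```python
from h import *
t=cv2.imread("pics/top0.png");s=cv2.imread("pics/side0.png")
crop(t,235,195,315,250,10,"c_t3.png");crop(s,300,225,360,285,10,"c_s3.png");crop(t,155,205,225,270,9,"c_t4.png");crop(s,280,155,330,225,8,"c_s4.png")
```

```text
(no output)
```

View pics/c_t3.png

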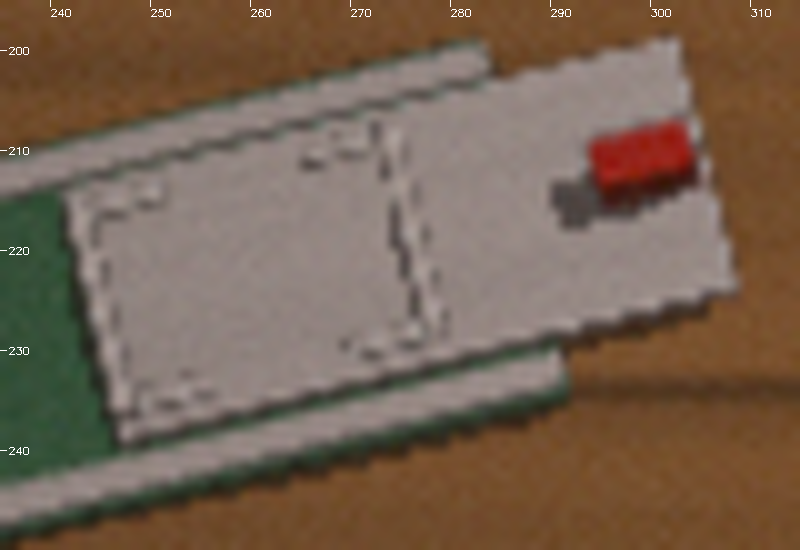

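View pics/c_s3.png

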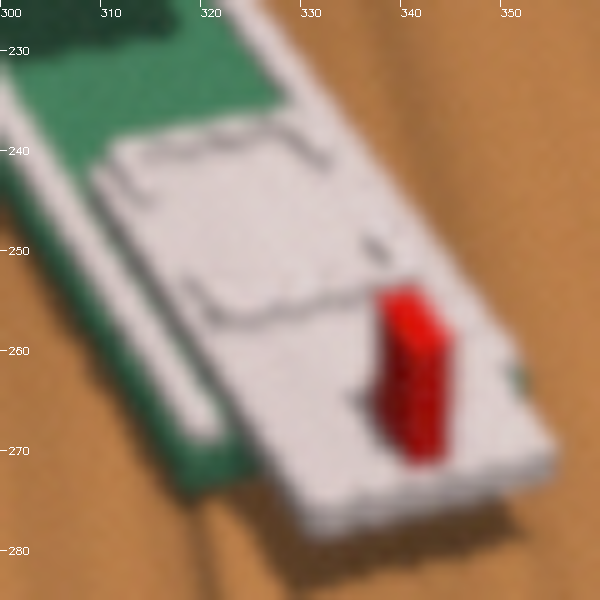

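View pics/c_t4.png

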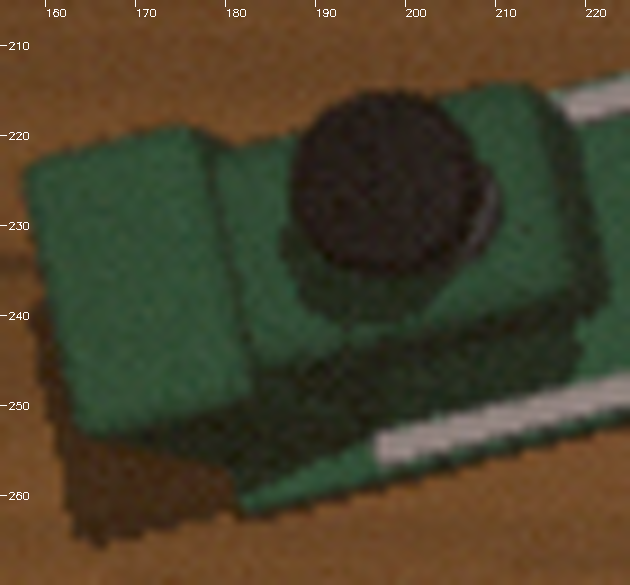

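View pics/c_s4.png

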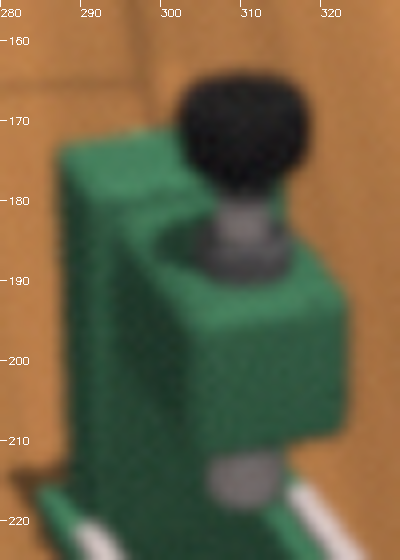

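```bash
cat > fit.py <<'E'
from h import *
from scipy.optimize import least_squares
# (cam, uv, P press coords mm, on carriage?, w)
F=[("top",(275.3,207.2),(-40,-26,33),1,1),("top",(279.6,228),(-40,26,33),1,1),
("top",(241.4,213.7),(40,-30,30),1,1),("top",(247,239),(40,30,30),1,1),
("top",(303,199),(-110,-30,27),1,.5),("top",(308.6,224),(-110,30,27),1,.5),
("top",(298.8,210.5),(-95,0,63),1,1),("top",(197.6,225.2),(0,0,185),0,1),("top",(291.3,234.5),(-175,45,15),0,.5),
("side",(341.5,257),(-95,0,63),1,1),("side",(331,276.5),(-110,30,27),1,.5),("side",(355.5,270.3),(-110,-30,27),1,.5),
("side",(309,241.5),(40,30,30),1,.7),("side",(319,272.3),(-175,45,15),0,.5),
("side",(310.2,171.6),(0,0,181.5),0,1),("side",(314,209.7),(-28,0,82),0,.5),("side",(310.2,217.6),(-11,-5,56),0,.6)]
def world(p,P,c):
    P=np.array(P)/1000.;x=P[0]+(p[4]-.12 if c else 0)
    C,S=np.cos(p[2]),np.sin(p[2]);return np.array([p[0]+C*x-S*P[1],p[1]+S*x+C*P[1],p[3]+P[2]])
def res(p,raw=False):
    r=[]
    for n,uv,P,c,w in F:
        d=pix(n,world(p,P,c))[0]-(np.array(uv)-.45)
        r.append(d*(1 if raw else w))
    return np.array(r) if raw else np.ravel(r)
p0=[*onz("top",(197,225),.18)[:2],np.radians(100),.005,.01]
s=least_squares(res,p0,loss='soft_l1');p=s.x
if __name__=="__main__":
    print(p,np.degrees(p[2]))
    for f,r in zip(F,res(p,True)):print(f[0],f[2],r.round(2))
    J=s.jac;print("sd",np.sqrt(np.diag(np.linalg.inv(J.T@J)))*.4)
    for a in ((0,0,195),):print("knob",world(p,a,0))
    print("pocket",world(p,(0,0,27),1),"grip",world(p,(-95,0,49),1))
    c=np.array([onz("top",np.array(q)-.45,.012)[:2] for q in((407.5,226.3),(421.2,233),(409.5,256.7),(395.8,250.5))])
    print("tag top",c.mean(0),[np.linalg.norm(c[i]-c[(i+1)%4]) for i in range(4)]);d=c[0]+c[1]-c[2]-c[3];print(np.degrees(np.arctan2(d[1],d[0])))
    print("rivet top",onz("top",(408.2,240.8),.017), "side",onz("side",(325.6,360.6),.017))
    d=np.array([onz("top",(412,232.3),.012)-onz("top",(403.8,249.7),.012)])[0];print(np.degrees(np.arctan2(d[1],d[0])))
    c=np.array([onz("side",np.array(q)-.45,.012)[:2] for q in((314,351.5),(346,359.5),(340.3,374),(307.3,364.5))])
    print("tag side",c.mean(0)); d=c[0]+c[3]-c[2]-c[1];print(np.degrees(np.arctan2(d[1],d[0])))
E
python3 fit.py
```

```text
[0.5739048  0.14632941 1.81266378 0.00514923 0.00750867] 103.85798415380542
top (-40, -26, 33) [-0.68 -0.15]
top (-40, 26, 33) [0.14 0.38]
top (40, -30, 30) [-0.02  0.02]
top (40, 30, 30) [ 0.13 -0.68]
top (-110, -30, 27) [ 0.27 -0.26]
top (-110, 30, 27) [ 0.67 -0.8 ]
top (-95, 0, 63) [ 0.34 -0.32]
top (0, 0, 185) [-0.11  0.23]
top (-175, 45, 15) [0.25 0.2 ]
side (-95, 0, 63) [-0.37 -0.2 ]
side (-110, 30, 27) [ 0.01 -0.43]
side (-110, -30, 27) [-0.22  0.25]
side (40, 30, 30) [-0.17 -0.54]
side (-175, 45, 15) [-1.53 -2.34]
side (0, 0, 181.5) [-0.3   0.51]
side (-28, 0, 82) [-0.07  2.83]
side (-11, -5, 56) [3.33 0.27]
sd [0.00054318 0.00077385 0.00375836 0.00076412 0.00081052]
knob [0.5739048  0.14632941 0.20014923]
pocket [0.60084829 0.03711243 0.03214923] grip [ 0.62360232 -0.05512235  0.05414923]
tag top [ 0.5561747  -0.31235073] [np.float64(0.03613609019500361), np.float64(0.06334470751110977), np.float64(0.03550343843790558), np.float64(0.06451061625784735)]
-26.539915017107038
rivet top [ 0.55655731 -0.31197645  0.017     ] side [ 0.55627379 -0.31365632  0.017     ]
-25.74676118305553
tag side [ 0.55791382 -0.31210199]
153.86908808965492
```

```bash
sed -i 's/,("side",(314,209.7),(-28,0,82),0,.5),("side",(310.2,217.6),(-11,-5,56),0,.6)/,("side",(310.2,217.6),(-11,4,56),0,.6)/; s/("side",(319,272.3),(-175,45,15),0,.5)/("side",(319,270.5),(-175,45,15),0,.3)/' fit.py; python3 fit.py | grep -v "^side (\|^top ("
python3 - <<'E'
from h import *
y=-26
robot.set_gripper(0.062)
robot.move_pose([.5568,-.3122,.17],[180,0,y])
print(robot.observe()['time'])
cv2.imwrite("pics/a_t.png",robot.grab_frame("top"))
s=robot.grab_frame("side");crop(s,220,270,420,420,4,"a_s.png")
print(robot.line_to([.5568,-.3122,.075],vel=.1,guard=8))
o=robot.observe();print(o['time'],o['tool_pos'],o['tcp_rot'],o['ft_force'])
E
```

```text
[0.57421111 0.14642745 1.81046056 0.00519782 0.00746262] 103.73174880247255
sd [0.00052526 0.00078051 0.00368701 0.000772   0.00081616]
knob [0.57421111 0.14642745 0.20019782]
pocket [0.60092484 0.03710665 0.03219782] grip [ 0.6234756  -0.05517804  0.05419782]
tag top [ 0.5561747  -0.31235073] [np.float64(0.03613609019500361), np.float64(0.06334470751110977), np.float64(0.03550343843790558), np.float64(0.06451061625784735)]
-26.539915017107038
rivet top [ 0.55655731 -0.31197645  0.017     ] side [ 0.55627379 -0.31365632  0.017     ]
-25.74676118305553
tag side [ 0.55791382 -0.31210199]
153.86908808965492
1.9083
False
3.1083 [ 0.55727515 -0.31256025  0.07593863] [ 1.79980524e+02 -8.05190831e-02 -2.59961321e+01] [-0.46529857 -0.01273059  0.17660475]
```

View pics/a_s.png

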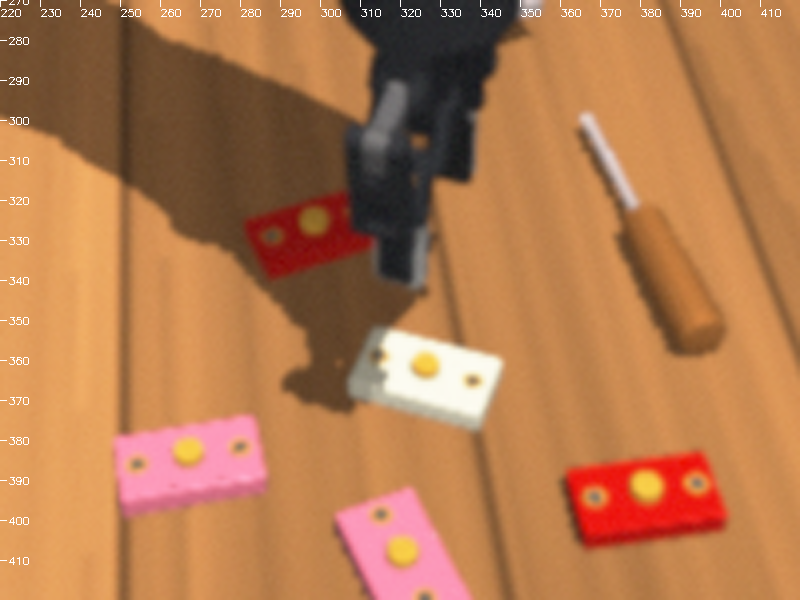

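Run:
```python
from h import *
s=robot.grab_frame("side");crop(s,280,310,380,400,7,"b_s.png")
robot.set_gripper(0.03)
o=robot.observe();print(o['time'],o['tool_pos'],o['gripper_width'],o['ft_force'])
s=robot.grab_frame("side");crop(s,280,310,380,400,7,"b_s2.png")
```

```text
3.5167 [ 0.55722713 -0.31256432  0.07593232] 0.034296749760238894 [-0.11782437  0.28405871  5.63790666]
```

View pics/b_s.png

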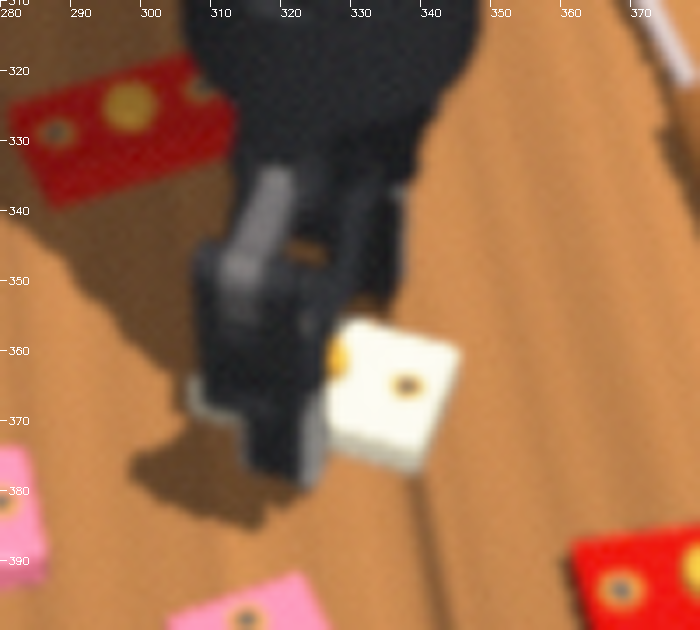

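View pics/b_s2.png

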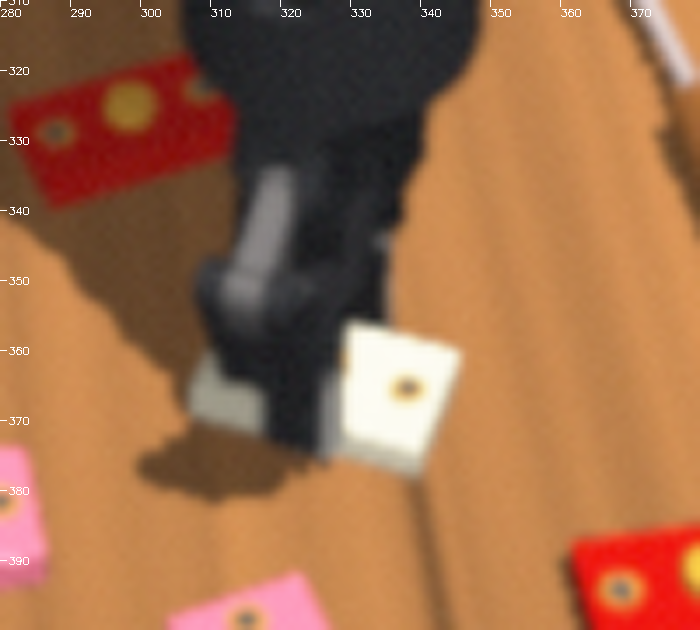

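Run:
```python
from h import *
robot.line_to([.5572,-.3126,.22],vel=.15)
robot.move_pose([.6009,.0371,.22],[180,0,-76.27])
robot.line_to([.6009,.0371,.15],vel=.15)
robot.pause(.3)
o=robot.observe();print(o['time'],o['tool_pos'],o['tcp_rot'],o['gripper_width'],o['ft_force'])
crop(robot.grab_frame("side"),270,170,370,290,5,"c_s.png")
crop(robot.grab_frame("top"),180,180,320,260,5,"c_t.png")
```

```text
9.6083 [0.60136485 0.03704661 0.15091792] [-1.79926716e+02 -2.92646917e-02 -7.62705450e+01] 0.034085703120772255 [-0.39553805 -0.42174994 -0.21083862]
```

View pics/c_s.png

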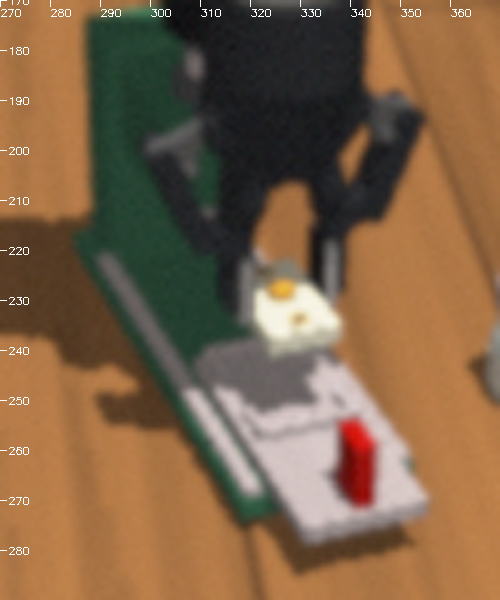

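View pics/c_t.png

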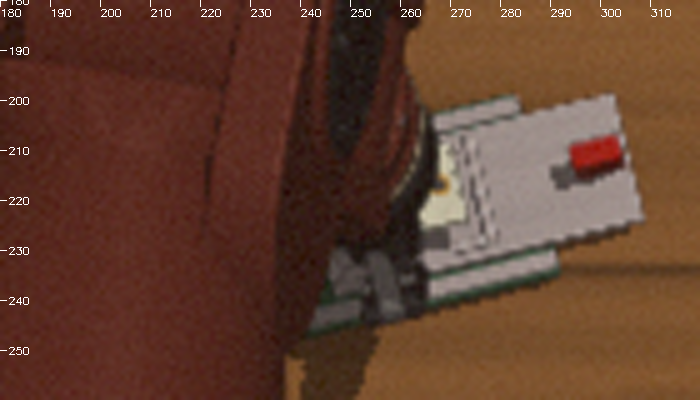

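Run:
```python
from h import *
from fit import p,world
a=np.array([267,216.3])-.45;b=np.array([328.5,233.8])-.45
x,e=tri(a,b);print(x,e)
print(onz("top",a,.087),onz("side",b,.087))
print("exp",world(p,(-23,0,82),1))
for n in("top","side"):
  for q in((-32,18),(-32,-18),(-23,0)):
    w=world(p,(q[0],q[1],0),1);w[2]=.087;print(n,q,pix(n,w)[0]+.45)
```

```text
[0.60556377 0.01626855 0.08640632] 0.002083816512448135
[0.60696637 0.01613327 0.087     ] [0.60392978 0.01512023 0.087     ]
exp [0.6063845  0.01476404 0.08719782]
top (-32, 18) [273.30705473 223.30715843]
top (-32, -18) [269.66784113 207.93260184]
top (-23, 0) [267.60376734 216.55503238]
side (-32, 18) [323.77964505 237.17289284]
side (-32, -18) [338.068664   234.32358768]
side (-23, 0) [329.55208558 233.81754169]
```

Run:
```python
from h import *
robot.line_to([.6006,.0371,.118],vel=.08)
print(robot.line_to([.6006,.0371,.1055],vel=.02,guard=4))
o=robot.observe();print(o['time'],o['tool_pos'],o['gripper_width'],o['ft_force'])
crop(robot.grab_frame("side"),270,190,370,290,6,"d_s.png")
crop(robot.grab_frame("top"),220,190,320,250,7,"d_t.png")
```

```text
True
10.7583 [0.60075086 0.0370393  0.10870448] 0.03405143935293489 [-0.48402095  0.41399891  5.56702419]
```

View pics/d_s.png

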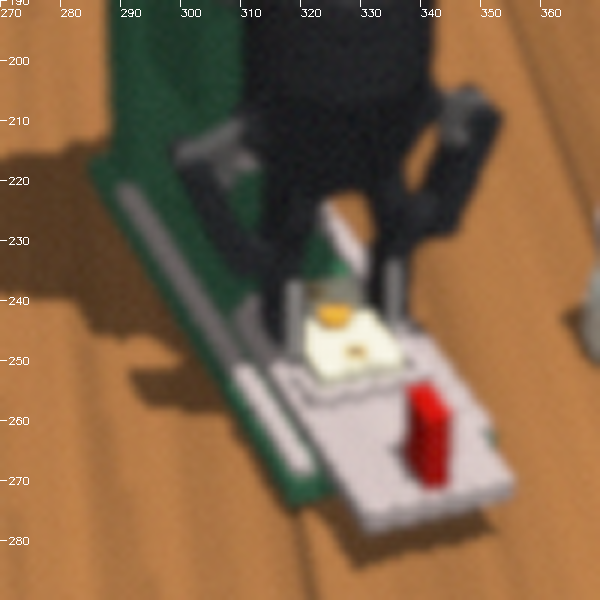

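View pics/d_t.png

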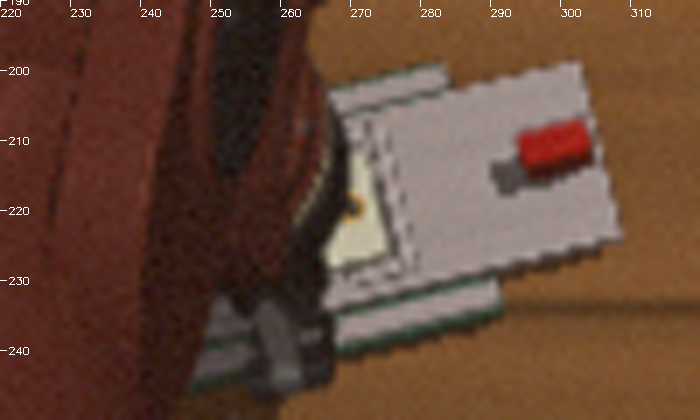

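Run:
```python
from h import *
robot.set_gripper(0.048)
o=robot.observe();print(o['time'],o['tool_pos'],o['gripper_width'],o['ft_force'])
robot.line_to([.6006,.0371,.18],vel=.12)
robot.pause(.2)
robot.move_pose([.60,-.13,.22],[180,0,-76.27])
o=robot.observe();print(o['time'],o['ft_force'])
crop(robot.grab_frame("side"),290,210,370,290,8,"e_s.png")
crop(robot.grab_frame("top"),220,190,320,250,8,"e_t.png")
```

```text
11.15 [0.60007587 0.03720119 0.10767814] 0.04756346740571563 [ 0.89865531  0.33783118 -0.13542934]
12.825 [-0.33308732  0.79300148 -0.89083902]
```

View pics/e_s.png

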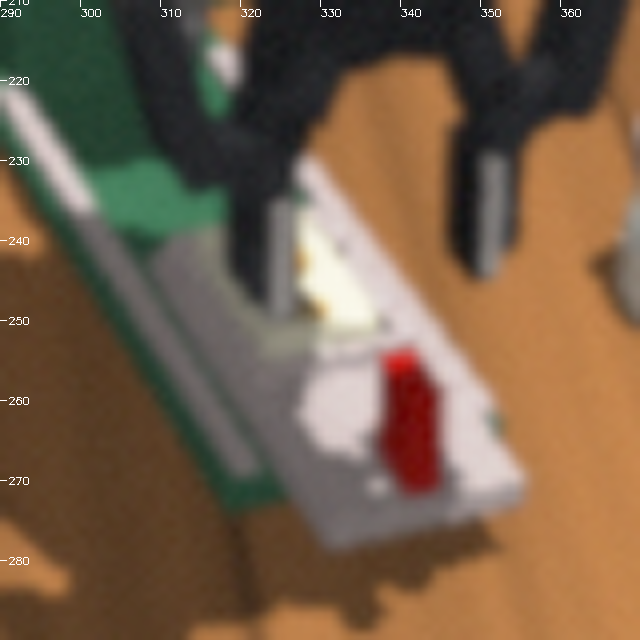

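View pics/e_t.png

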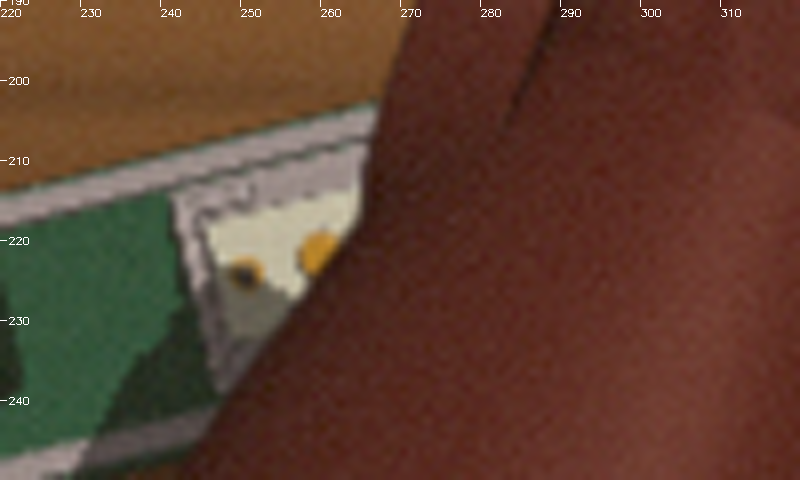

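Run:
```python
from h import *
from fit import p,world
P=lambda x,z:world(p,(x*1000,0,z*1000),0)
tz=.040+.073
robot.set_gripper(0)
robot.move_pose(P(-.250,.22),[180,0,-76.27])
crop(robot.grab_frame("side"),290,200,370,290,6,"f_s.png")
robot.line_to(P(-.250,tz),vel=.15)
o=robot.observe();print(o['time'],o['tool_pos'],P(-.25,tz),o['gripper_width'],o['ft_force'])
print(robot.line_to(P(-.215,tz),vel=.04,guard=9))
o=robot.observe();print(o['time'],o['tool_pos'],o['ft_force'])
crop(robot.grab_frame("side"),270,170,370,290,5,"f_s2.png")
crop(robot.grab_frame("top"),150,180,320,260,4,"f_t2.png")
```

```text
14.6667 [ 0.63401515 -0.096804    0.11935088] [ 0.63355523 -0.09642698  0.11819782] 5.108571233968732e-05 [ 0.70472629  0.02917721 -0.21160115]
False
15.6917 [ 0.62516967 -0.06225878  0.11804936] [ 0.34459242  0.7531033  -0.51522638]
```

View pics/f_s.png

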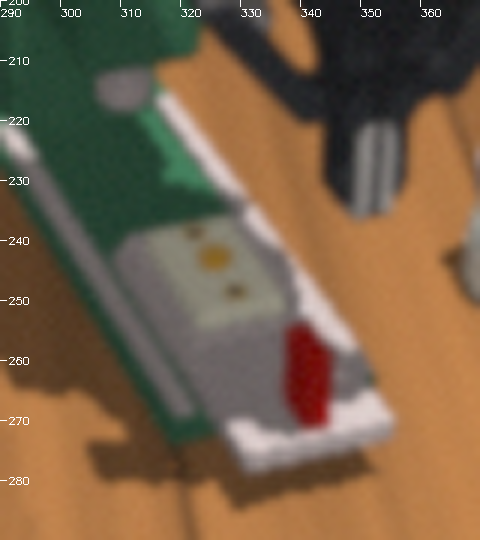

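View pics/f_s2.png

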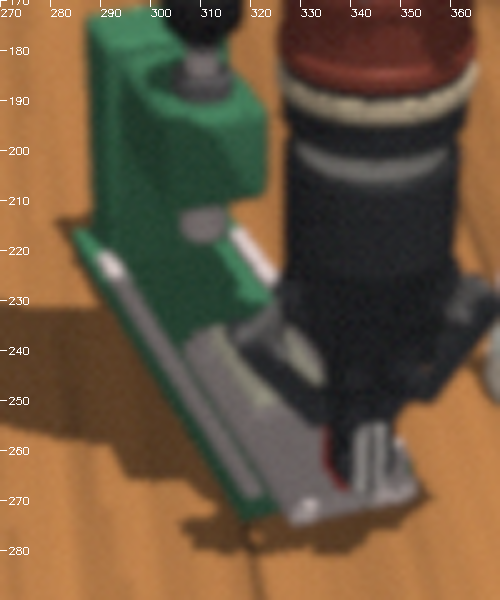

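View pics/f_t2.png

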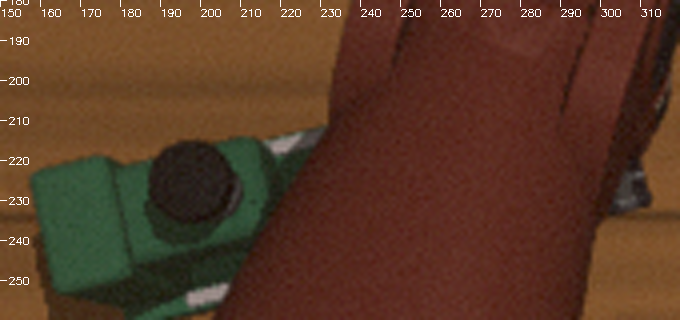

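Run:
```python
from h import *
from fit import p,world
P=lambda x,z:world(p,(x*1000,0,z*1000),0)
tz=.040+.073
print(robot.line_to(P(-.135,tz),vel=.05,guard=9))
o=robot.observe();print(o['time'],o['tool_pos'],o['ft_force'])
g=robot.line_to(P(-.108,tz),vel=.02,guard=7)
o=robot.observe();print(g,o['time'],o['tool_pos'],o['ft_force'])
C,S=np.cos(p[2]),np.sin(p[2]);d=o['tool_pos'][:2]-p[:2];print("press xy",C*d[0]+S*d[1],-S*d[0]+C*d[1])
crop(robot.grab_frame("side"),270,150,370,290,5,"g_s.png")
```

```text
False
17.5417 [0.60649533 0.0153575  0.11836797] [ 0.01767098 -0.29919818 -0.37822927]
True 18.3917 [0.60248464 0.03107435 0.11813157] [ 0.33285445 -1.50430764  1.3598129 ]
press xy -0.11876751473207253 -8.329420469367979e-05
```

View pics/g_s.png

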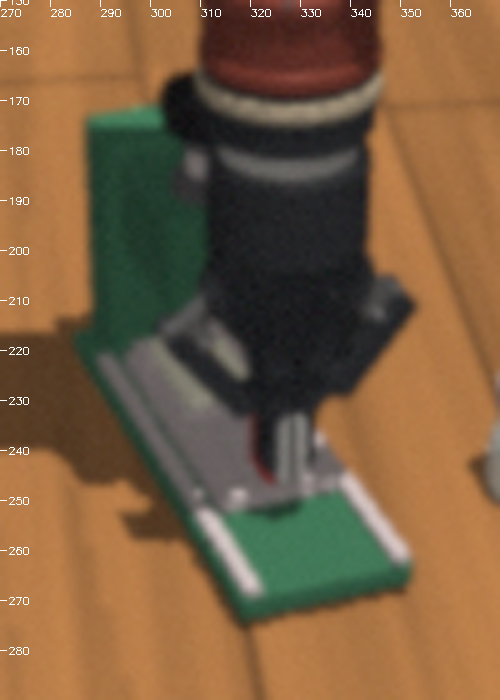

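Run:
```python
from h import *
from fit import p,world
P=lambda x,z:world(p,(x*1000,0,z*1000),0)
tz=.040+.073
C,S=np.cos(p[2]),np.sin(p[2])
g=robot.line_to(P(-.112,tz),vel=.01,guard=12)
o=robot.observe();d=o['tool_pos'][:2]-p[:2];print(g,"press xy",C*d[0]+S*d[1],-S*d[0]+C*d[1],o['ft_force'],o['time'])
robot.line_to(P(-.150,tz),vel=.1)
robot.line_to(P(-.150,.24),vel=.15)
robot.move_pose(P(-.24,.30),[180,0,-76.27])
print(robot.observe()['time'])
crop(robot.grab_frame("side"),270,150,370,290,5,"h_s.png")
crop(robot.grab_frame("top"),150,180,320,260,4,"h_t.png")
```

```text
True press xy -0.11857343860684372 0.0001804017368200149 [-0.05328441 -1.48731741  1.06293666] 18.8333
20.8083
```

View pics/h_s.png

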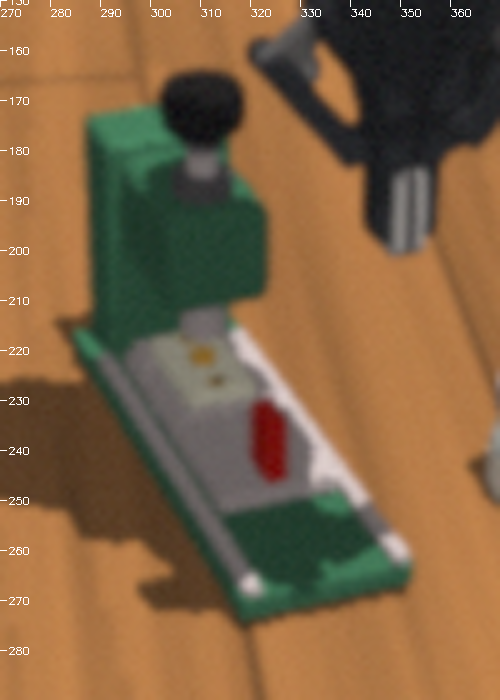

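View pics/h_t.png

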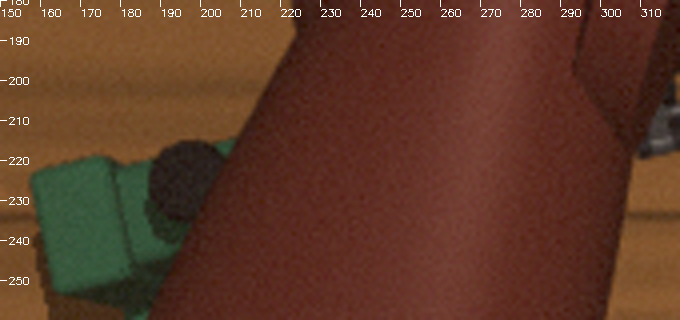

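Run:
```python
from h import *
from fit import p,world
P=lambda z:np.array([p[0],p[1],z])
robot.line_to(P(.305),vel=.2)
robot.line_to(P(.285),vel=.1); robot.pause(.3)
def fz():
    v=[]
    for _ in range(4):
        v.append(robot.observe()['ft_force'][2]); robot.pause(.01)
    return np.mean(v),np.std(v)
o=robot.observe();z0=fz()[0];print(o['time'],o['tool_pos'],z0,fz())
crop(robot.grab_frame("side"),270,120,370,240,5,"i_s.png")
g=robot.line_to(P(.268),vel=.02,guard=1.8)
o=robot.observe();print(g,o['time'],o['tool_pos'],fz()[0]-z0)
```

```text
22.9083 [0.57440664 0.14641051 0.285524  ] 0.15008431552721876 (np.float64(-0.5102284002167814), np.float64(0.2734244409908063))
True 23.6667 [0.57401052 0.14641826 0.27131682] 2.441228835269194
```

View pics/i_s.png

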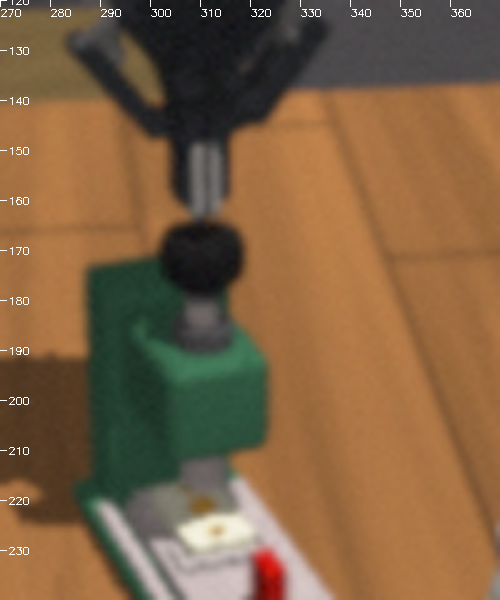

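```bash
cat > press.py <<'E'
from h import *
from fit import p
P=lambda z:np.array([p[0],p[1],z])
z0=-0.25
def fz(n=8):
    v=[]
    for _ in range(n):
        v.append(robot.observe()['ft_force'][2]); robot.pause(.01)
    return np.mean(v)-z0,np.max(v)-z0
E
python3 - <<'E'
from press import *
g=robot.line_to(P(.262),vel=.02,guard=8)
f=fz();o=robot.observe();print(g,o['time'],o['tool_pos'],f)
z=.262
for k in range(10):
    z-=.0005
    g=robot.line_to(P(z),vel=.01,guard=4)
    f=fz(5);o=robot.observe();print(g,round(o['time'],2),round(z,4),o['tool_pos'][2].round(5),np.round(f,2))
    if f[0]>13.2:break
E
```

```text
False 24.3917 [0.57426702 0.14641086 0.26222162] (np.float64(4.948718513286841), np.float64(5.205559200760177))
False 24.68 0.2615 0.26163 [5.37 5.71]
False 24.98 0.261 0.26144 [7.06 7.67]
False 25.27 0.2605 0.26134 [9.03 9.25]
False 25.56 0.26 0.26105 [ 9.96 10.48]
False 25.85 0.2595 0.26065 [10.95 11.7 ]
False 26.14 0.259 0.2602 [11.3  12.55]
False 26.43 0.2585 0.25973 [11.07 11.46]
False 26.73 0.258 0.25928 [11.35 12.26]
False 27.02 0.2575 0.25876 [11.39 12.05]
False 27.31 0.257 0.2583 [11.49 11.89]
```

Run:
```python
from press import *
z=.257
for k in range(25):
    z-=.0004 if fz(2)[0]<13 else .0003
    g=robot.line_to(P(z),vel=.01,guard=3.5)
    f=fz(8);o=robot.observe();print(g,round(o['time'],2),round(z,4),o['tool_pos'][2].round(5),np.round(f,2))
    if f[0]>16.7:break
robot.pause(.5)
f=fz(8);o=robot.observe();print(round(o['time'],2),o['tool_pos'].round(5),np.round(f,2),o['ft_force'])
crop(robot.grab_frame("side"),270,120,370,240,5,"j_s.png")
```

```text
False 27.64 0.2566 0.25791 [12.03 12.43]
False 27.98 0.2562 0.25753 [11.7  12.08]
False 28.31 0.2558 0.25718 [11.84 12.54]
False 28.64 0.2554 0.25677 [11.87 13.07]
False 28.98 0.255 0.25638 [12.04 12.37]
False 29.31 0.2546 0.25597 [12.26 12.94]
False 29.64 0.2542 0.25571 [13.08 13.66]
False 29.98 0.2538 0.25549 [13.75 14.67]
False 30.31 0.2535 0.25535 [14.91 15.53]
False 30.64 0.2532 0.2552 [15.58 16.48]
False 30.98 0.2529 0.2551 [15.88 17.01]
False 31.31 0.2526 0.2549 [17.25 18.  ]
31.88 [0.5748  0.14648 0.2549 ] [16.95 17.69] [-2.80974016  0.4830957  16.6757683 ]
```

View pics/j_s.png

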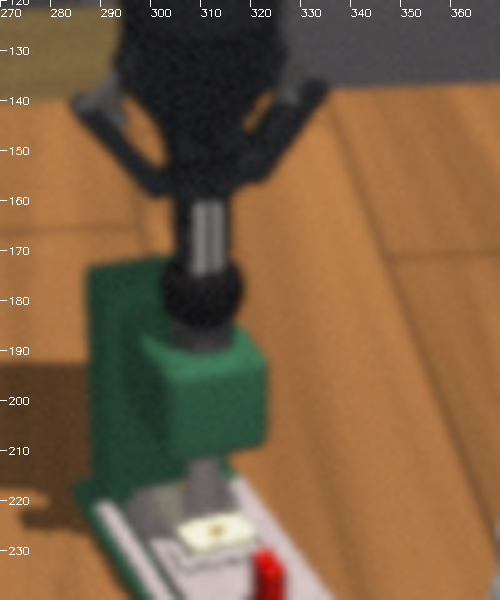

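Run:
```python
from press import *
from fit import world
robot.line_to(P(.285),vel=.03)
robot.line_to(P(.33),vel=.1)
q=world(p,(-240,0,0),0);q[2]=.33
robot.line_to(q,vel=.2); 
robot.line_to([.45,-.35,.33],vel=.25); robot.pause(.5)
o=robot.observe();print(o['time'],o['ft_force'])
crop(robot.grab_frame("side"),270,150,370,290,5,"k_s.png")
t=robot.grab_frame("top");cv2.imwrite("pics/k_top.png",t);crop(t,150,140,320,260,4,"k_t.png")
```

```text
37.0333 [-0.08146395 -0.59766024 -0.21950017]
```

View pics/k_s.png

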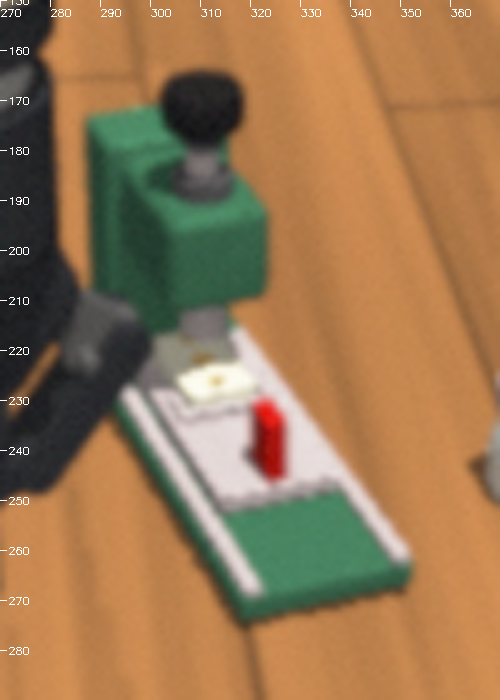

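View pics/k_top.png

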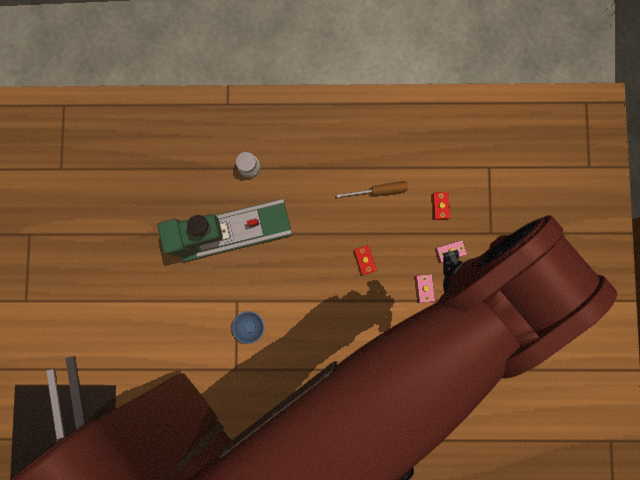

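```bash
python3 -c "
from plant import robot
robot.job_done();print(robot.observe()['time'])"
```

```text
the job is handed in; nothing more can be done
the job is handed in; nothing more can be done
```

The job is done and handed in at about 37 s of the 70 s allowed; no verdict is reported, so this rests on my own checks.

- **Placing the tag:** I gripped the white tag across its 36 mm and set it in the pocket. Contact came 0.6 mm higher than expected, well short of the 6 mm a lip would cause. The side picture then showed it flat between the lips with the rivet up. In the top picture it lay near the +x lip, which the pocket's 3 mm of play allows.
- **Carriage home:** I pushed it by the red fin with closed fingers. It stopped firmly twice at nearly the same place, 0.6 mm short of where home should be, against an allowance of 5 mm.
- **Pressing the knob:** The first stop came at about 12 mm of travel and 5 N, and the rivet sank at 11 to 12 N. I held the second stop for about 0.5 s at roughly 17 N and 18.5 mm of knob travel, about 1.5 mm of it collar. The highest single force reading was 18 N. My force zero is uncertain by about 0.5 N.
- **Last look:** The final pictures show the plunger fully up, the carriage home and the tag under the press. The jar, dish and screwdriver are where they started, and the robot is clear of everything.

The rivet head was partly hidden under the foot in the last picture, so that it is flush is inferred from the force and travel, not seen. No check failed.

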